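Test the bench power box behind its dust cover

TASK

Do the safety test on the bench power box: slide its dust cover aside, press the test button underneath all the way in and keep it in for about a second, then let go and slide the cover fully shut again. Leave everything else on the bench where it is.

Things in the scene. Friction and masses are not known exactly. Their poses are not given: they have to be found in the camera images.
- power_box: The bench power box, fixed to the bench: a painted metal box 140 x 260 x 58 mm (x, y, z) with three sockets in its front (-x) side. Origin at the centre of its underside, z up; the cover slides along its own y. On its top two steel rails run along y, 10 mm wide, centred at x = +47 and -47 mm, from y = -105 to +91 mm, 90 mm high above the bench, with lips reaching inwards to x = +-37 mm; low stops, 84 mm high, close both ends. The cover runs between the rails.
- dust_cover (a joint): How far the dust cover is open (m): 0 fully shut (over the button, centred at box y = -50 mm), 0.085 fully open against its far stop (centred at box y = +35 mm). It moves towards the box's +y to open, with about 2 N of friction, stays where it is left, and may start up to 12 mm ajar. It is an aluminium plate 83 x 86 x 4 mm, its top 84 mm above the bench, carrying one upright grip tab. The button is wholly uncovered from about 0.060 on.
- cover_tab (a point): Centre of the cover's upright grip tab (14 mm above the plate's top surface, 98 mm above the bench); x, y, z axes as the box's. The tab is 45 mm long along x, 12 mm thick along y, and stands 28 mm above the plate, its top 112 mm above the bench; it stands at the middle of the cover and moves with it.
- button_top (a point): Centre of the top of the test button: a round white plastic button 34 mm across on a black bezel 48 mm across, at box x = 0, y = -50 mm, top 76 mm above the bench when out (4 mm below the underside of the shut cover). It is hidden by the cover when that is shut.
- test_button (a joint): How far the test button is pressed straight down (m): 0 out, 0.006 all the way in, which takes about 4 N; it springs back.
- charger: Fixed battery charger with a battery on it, black and grey, 130 x 160 mm, 106 mm high; origin at the centre of its underside. It stands left or right of the power box (they swap places).
- offcut: Loose hardwood offcut 45 x 90 x 22 mm lying near the front (-x) side of the power box; origin at the centre of its underside. A bystander.
- tape: Loose tape measure, 66 x 34 x 62 mm, standing near the far (+x) side of the power box; origin at the centre of its underside. A bystander.
- wedge_block: Loose wooden block 50 x 50 x 35 mm in front of the charger; origin at the centre of its underside. A bystander.
- screwdriver: Loose screwdriver, about 200 mm long and 30 mm high at most, lying on the bench near the robot; a bystander.
- hammer: Loose hammer, about 300 mm long and low, lying on the robot's right; a bystander.
- glue: Loose glue bottle, 64 mm across, 120 mm tall, at the far side of the bench; origin at the centre of its underside. A bystander.
- screw_jar: Loose glass jar, 70 mm across, 80 mm tall, at the far side of the bench; origin at the centre of its underside. A bystander.

How it is judged:
By the outcome, as a careful person would: the job done as asked, in the order asked, and still so for the second after the job is handed in, with the robot touching nothing.
It also fails if it takes over 56 s, if anything falls off the work surface, if the arm or the gripper's body presses on something with over 40 N, if the wrist force passes 120 N, or if a joint passes its speed limit or range.

ROBOT

A 6-joint arm with a two-finger parallel gripper is mounted at the origin on the work surface. World frame = base frame: x ahead of the robot, y to its left, z up, the work surface at z = 0. Lengths are in mm, angles in rad, forces in N, time in s.
With the tool pointing down it reaches from about 300 to 775 mm from the base axis. Payload 14.6 kg.
Tool frame: the origin (TCP) lies on the centre line of the jaws, within the pads' length; the fingertips stand 22 mm ahead of it and the grasp point (between the pads) lies 3 mm ahead of it; z points along the fingers, y is the direction in which the jaws open and shut (so a half turn about z gives the same grasp; the last joint's range is limited). The gripper opens to 85 mm and grips with 20 to 120 N. Pads are 22 mm wide; open, the fingers measure 114 mm over their backs; the gripper's body (76 mm by 85 mm) begins 54 mm behind the grasp point. The pads swing forward as they close: fully open they stand 13 mm farther back than shut.
Start: joints at [-0.067, 0.3, 1.521, -0, 1.321, -0.067], TCP at [549.99, -0.002, 231.281] pointing down, gripper open.
Joint ranges: [-3.03, 3.03], [-0.79, 2.21], [0.23, 2.52], [-1.04, 4.18], [0, 3.07], [-2.55, 2.55]. Speed limits (rad/s): [2.22, 2.22, 2.57, 3.14, 3.14, 3.14].

INTERFACE

Orientations are given as a rotation vector (axis times angle).
In Python, from station import bot, vision, ticket gives the robot as it stands.
- The arm moves only by the tool apply_moves, never from a script. Its argument "motion" is one flat list of numbers, 4 for each row, row after row: the shift along the world's x, y, z in m, then the turn about the world's z in rad. A call has 1 to 5 rows; each row shifts and turns the pose as measured when the row begins; what a row does not reach is not made up. A row lasts 1/8 s, in which the tool goes at most 62.5 mm and 10.7 degrees, less where a joint would pass 70% of its speed; a pose out of reach is approached as far as the arm can. A call with a gripper value outside its range is refused whole. "gripper" is the gripper's target within -1 to 1 (fully open at 1, half-way at 0, shut at -1), set as the call begins (left out, the last holds). The fingers move at their own pace and stop on an object; "force" is the grip in N (left out, the last holds). Time passes only in rows, so rows that do not move let the fingers close. It gives the time, the measured TCP pose, the force and the opening at its end, in the units of the state.
- bot.get_obs(): the state, without advancing time (a new reading comes with each control period).
- vision.grab_frame(name): name is "scene" or "side" or "wrist"; returns a dict with "frame" (420x560x3 uint8, blue, green, red), "range_z" (420x560 float32, mm along the optical axis (not along the pixel's ray), 0 where there is no reading), "fx", "fy", "cx", "cy" (pixels), "distortion" ([k1, k2, p1, p2, k3] as OpenCV has them; the pictures are not rectified), "origin" and "orientation" of the camera in the world; the wrist camera has in their place "hand_eye" (4x4, takes a point from camera to tool coordinates, whose origin is the TCP and whose axes are the flange's). Camera axes: x right, y up, looking along -z (the intrinsics and any distortion apply to the point x, -y, -z); pixel columns grow to the right and rows downward; lengths in mm; the calibration is good to about 2 mm. A picture is of the moment at which its call begins: read the wrist's pose just before it.
- ticket.hand_in(): hands the job in, once; it reports no verdict.
The state is a dict: "clock": time; "q": joint angles; "qd": joint speeds; "joint_torque": joint torques, N m; "ee_pos": TCP position; "orientation": TCP orientation; "contact_force": force on the tool from outside, world axes, zero at the start; "torque": the same for the moment, N m; "opening": finger opening in mm.
Only numpy, scipy, OpenCV 4.12 (cv2) and the standard library are available. Lean on these libraries where they do the work, as an engineer would, in place of code of your own. Each camera call takes 0.05 s, during which the arm holds its last target.

## Working session

There is one attempt and no reset: what is moved stays moved. The work goes in short steps, Python scripts to look and compute and a tool call to move; the robot and the scene stay as the last step left them, time stands still between calls to the robot, and variables do not carry over. Pictures are saved under pics/ and viewed, and the job is handed in when it is done.

Besides the shell and the picture viewer there is one more tool, called after "Call:" in YAML: its name, and indented under it one key for each argument. apply_moves: Moves the arm, as the interface text tells. Its arguments: {"type":"object","properties":{"motion":{"type":"array","items":{"type":"number"}},"gripper":{"type":"number"},"force":{"type":"number"}},"required":["motion"]}

```bash
mkdir -p pics; cat > h.py <<'E'
import numpy as np, cv2
from scipy.spatial.transform import Rotation as R
from station import bot, vision, ticket
def pts(f,T=None):
    h,w=f["range_z"].shape
    u,v=np.meshgrid(np.arange(w),np.arange(h))
    K=np.array([[f["fx"],0,f["cx"]],[0,f["fy"],f["cy"]],[0,0,1.]])
    n=cv2.undistortPoints(np.stack([u,v],-1).reshape(-1,1,2).astype(float),K,np.array(f["distortion"],float)).reshape(h,w,2)
    z=f["range_z"]
    c=np.stack([n[...,0]*z,-n[...,1]*z,-z],-1)
    if "hand_eye" in f:
        H=np.array(f["hand_eye"]); c=c@H[:3,:3].T+H[:3,3]
        s=T; return c@R.from_rotvec(s["orientation"]).as_matrix().T+np.array(s["ee_pos"])
    o=np.array(f["orientation"],float)
    M=R.from_rotvec(o).as_matrix() if o.size==3 else o
    return c@M.T+np.array(f["origin"])
E
python3 - <<'E'
from h import *
s=bot.get_obs(); print(s)
for n in ["scene","side","wrist"]:
    s=bot.get_obs(); f=vision.grab_frame(n); cv2.imwrite(f"pics/{n}0.png",f["frame"])
    P=pts(f,s); np.savez(f"{n}0.npz",P=P,z=f["range_z"],im=f["frame"]); print(n,f.get("origin"),f.get("orientation"),f["distortion"])
E
```

```text
{'clock': 0.0, 'q': array([-6.66053077e-02,  3.00457350e-01,  1.52158572e+00, -1.74860731e-05,
        1.32068461e+00, -6.65972153e-02]), 'qd': array([-0.000134  , -0.00055288,  0.00053916, -0.00061989, -0.00024486,
        0.00178841]), 'joint_torque': array([ 2.33377898e-03, -5.43485534e+01, -3.61782753e+01,  2.82532977e-05,
        4.14875918e-03, -3.55991256e-05]), 'ee_pos': array([5.49768240e+02, 5.45004687e-03, 2.30726891e+02]), 'orientation': array([-2.22084934e+00, -2.22084101e+00,  1.19370020e-03]), 'contact_force': array([-0.0900603 ,  0.49732731, -0.44633953]), 'torque': array([ 0.01723224, -0.01812575,  0.02910421]), 'opening': 85.49551354597126}
scene [1258.74478589  -75.9020366   965.00685509] [0.55606044 0.57530485 1.51574492] [0.02074879 0.         0.         0.         0.        ]
side [196.72657009 704.39725403 928.78393621] [ 0.17012787 -1.0953045  -2.58692595] [-0.07591111  0.          0.          0.          0.        ]
wrist None None [-0.03122923  0.          0.          0.          0.        ]
```

View pics/scene0.png

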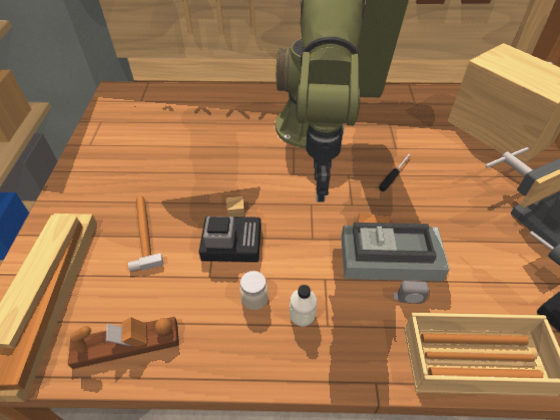

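View pics/side0.png

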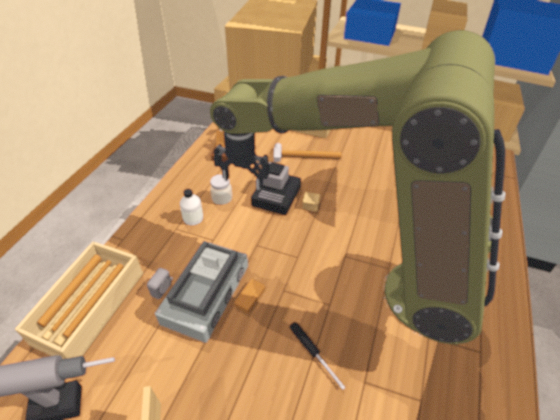

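View pics/wrist0.png

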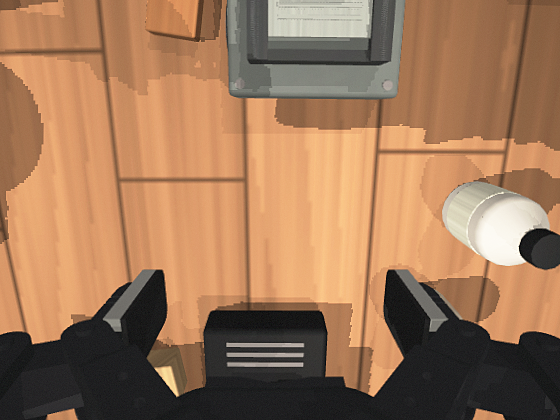

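Box sits on the robot's left (scene ≈(393,253)), with the cover and tab at its −y end (tab ≈(380,237)). The charger is on the right. I'll measure the box and tab from depth.

```bash
python3 - <<'E'
from h import *
for n,(u0,v0,u1,v1) in {"scene":(335,210,455,285),"side":(150,235,255,345)}.items():
    d=np.load(n+"0.npz"); P=d["P"][v0:v1,u0:u1].reshape(-1,3); P=P[d["z"][v0:v1,u0:u1].ravel()>0]
    for lo,hi,l in [(50,66,"box58"),(86,94,"rail90"),(105,118,"tab112"),(81,86,"cover84")]:
        Q=P[(P[:,2]>lo)&(P[:,2]<hi)]
        r=cv2.minAreaRect(Q[:,:2].astype(np.float32)); print(n,l,len(Q),np.median(Q[:,2]).round(1),np.round(r[0],1),np.round(r[1],1),round(r[2],2), np.percentile(Q,[2,98],axis=0).round(0).tolist())
    c=cv2.resize(d["im"][v0:v1,u0:u1],None,fx=6,fy=5,interpolation=cv2.INTER_CUBIC); cv2.imwrite(f"pics/{n}_crop.png",c)
E
```

```text
scene box58 2394 57.7 [606.3 207.6] [259.5 188.8] 89.59 [[523.0, 81.0, 52.0], [695.0, 333.0, 65.0]]
scene rail90 903 89.4 [582.6 201. ] [196.1 109.8] 89.2 [[530.0, 107.0, 86.0], [635.0, 295.0, 93.0]]
scene tab112 76 110.8 [583.2 162.8] [12.4 46.5] 89.11 [[562.0, 157.0, 107.0], [606.0, 168.0, 114.0]]
scene cover84 760 83.7 [581.5 201. ] [196.  108.8] 89.8 [[542.0, 105.0, 81.0], [635.0, 297.0, 86.0]]
side box58 2651 57.7 [612.8 208.2] [261.9 208.6] 89.59 [[511.0, 87.0, 51.0], [706.0, 337.0, 64.0]]
side rail90 865 89.3 [580.7 200.7] [197.3 107.7] 88.57 [[528.0, 106.0, 86.0], [633.0, 297.0, 93.0]]
side tab112 85 110.8 [580. 163.] [45.8 14.2] 1.13 [[557.0, 157.0, 106.0], [602.0, 170.0, 114.0]]
side cover84 708 83.5 [575.3 201.1] [200.1 100.8] 87.24 [[528.0, 104.0, 81.0], [618.0, 298.0, 86.0]]
```

View pics/scene_crop.png

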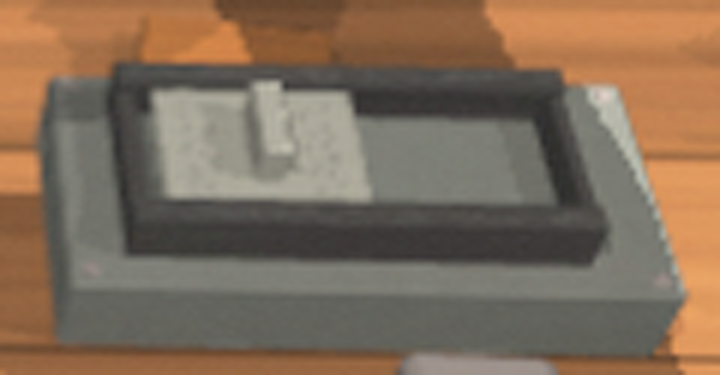

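View pics/side_crop.png

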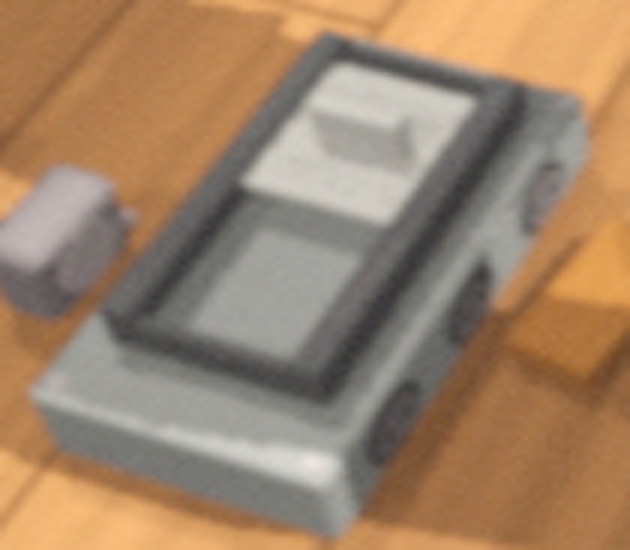

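Both views agree. The tab is at about (581.5, 163), top ≈111 mm. The box centre is at about (582, 208), with yaw ≈ −0.014, so the cover is roughly 5 mm ajar. The sockets face the robot. Next I go above the tab and turn the jaws along y.

Call:
apply_moves:
  motion: [0.003,0.0163,-0.004,-0.16,0.003,0.0163,-0.004,-0.16,0.003,0.0163,-0.004,-0.16,0.003,0.0163,-0.004,-0.16,0.003,0.0163,-0.004,-0.16]
  gripper: 0
  force: 25

```text
clock: 0.78
ee_pos: [564.7, 82.9, 209.3]
orientation: [-2.925, -1.142, 0.003]
contact_force: [-0.4, -0.8, 0.6]
opening: 42.5
```

Call:
apply_moves:
  motion: [0.003,0.0163,-0.004,-0.16,0.003,0.0163,-0.004,-0.16,0.003,0.0163,-0.004,-0.16,0.003,0.0163,-0.004,-0.16,0.003,0.0163,-0.004,-0.145]

```text
clock: 1.4
ee_pos: [579.6, 167.1, 187.2]
orientation: [-3.137, 0.106, 0.006]
contact_force: [0.6, 0.3, -0.2]
opening: 42.6
```

```bash
cat > w.py <<'E'
import sys
from h import *
s=bot.get_obs(); f=vision.grab_frame("wrist"); cv2.imwrite(f"pics/{sys.argv[1]}.png",f["frame"])
P=pts(f,s); ok=f["range_z"]>0
print(s["clock"],s["ee_pos"].round(1),s["orientation"].round(3),s["contact_force"].round(1),s["opening"])
M=R.from_rotvec(s["orientation"]).as_matrix(); print("tool y",M[:,1].round(3),"z",M[:,2].round(3))
for lo,hi,l in [(105,116,"tab"),(86,94,"rail"),(81,86,"cover"),(54,62,"box")]:
    m=ok&(P[...,2]>lo)&(P[...,2]<hi); m=m&(np.abs(P[...,0]-582)<72)&(P[...,1]>70)
    if m.sum()<20: continue
    Q=P[m]; r=cv2.minAreaRect(Q[:,:2].astype(np.float32)); print(l,len(Q),np.median(Q[:,2]).round(1),np.round(r[0],1),np.round(r[1],1),round(r[2],2),np.percentile(Q,[2,98],axis=0).round(0).tolist())
E
python3 w.py w1
```

```text
1.4 [579.6 167.1 187.2] [-3.137  0.106  0.006] [ 0.6  0.3 -0.2] 42.58862388662223
tool y [-0.067 -0.998 -0.003] z [-0.004  0.003 -1.   ]
tab 1351 112.4 [582.2 161.6] [12.  44.9] 89.54 [[561.0, 156.0, 110.0], [604.0, 167.0, 114.0]]
rail 12366 90.4 [582.1 200.4] [197.1 104.9] 89.5 [[532.0, 105.0, 86.0], [634.0, 294.0, 92.0]]
cover 13439 84.6 [589.1 200.1] [196.7  90.8] 89.48 [[545.0, 104.0, 83.0], [618.0, 296.0, 86.0]]
box 27594 58.4 [582.9 206.8] [260.2 139.5] 89.51 [[525.0, 80.0, 56.0], [651.0, 332.0, 60.0]]
```

View pics/w1.png

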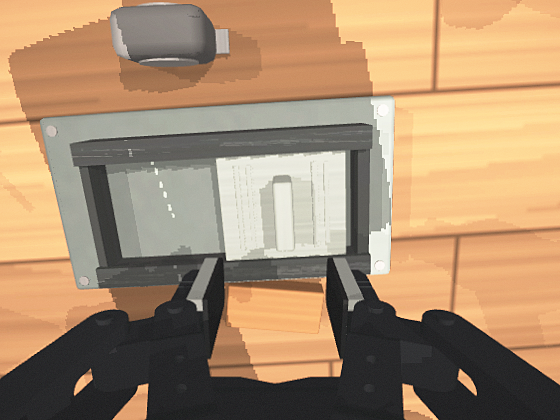

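The wrist view shows the tab at pixel ≈(284,212), standing free. It measures (582.2, 162), and the box yaw is −0.009. I'll align and go down.

Call:
apply_moves:
  motion: [0.0025,-0.005,-0.015,0.058,0,0,-0.02,0,0,0,-0.02,0,0,0,-0.015,0,0,0,0,0]

```text
clock: 2.08
ee_pos: [581.5, 162.8, 113.9]
orientation: [-3.139, 0.004, 0.009]
contact_force: [1.0, -0.0, -0.0]
opening: 42.4
```

```bash
python3 w.py w2
```

```text
2.075 [581.5 162.8 113.9] [-3.139  0.004  0.009] [ 1. -0. -0.] 42.40207773328958
tool y [-0.003 -1.    -0.002] z [-0.006  0.002 -1.   ]
tab 2693 112.3 [581.5 160.6] [38.1 40.6] 50.75 [[562.0, 156.0, 108.0], [604.0, 167.0, 114.0]]
rail 19568 90.4 [582.3 200.3] [196.7 105.3] 89.28 [[532.0, 107.0, 86.0], [634.0, 291.0, 92.0]]
cover 21176 84.5 [589.2 200.2] [ 92.1 197.5] 0.11 [[547.0, 104.0, 82.0], [634.0, 296.0, 86.0]]
box 38536 58.4 [583.3 206.7] [260.5 139. ] 89.91 [[536.0, 81.0, 56.0], [651.0, 324.0, 60.0]]
```

Call:
apply_moves:
  motion: [0,-0.001,-0.004,-0.006,0,0,0,0,0,0,0,0,0,0,0,0,0,0,0,0]
  gripper: -1

```text
clock: 2.75
ee_pos: [582.2, 161.8, 111.7]
orientation: [-3.139, 0.013, 0.005]
contact_force: [-0.8, -1.4, -3.3]
opening: 9.5
```

```bash
python3 w.py w3
```

```text
2.75 [582.2 161.8 111.7] [-3.139  0.013  0.005] [-0.8 -1.4 -3.3] 9.512300897876807
tool y [-0.008 -1.    -0.003] z [-0.003  0.003 -1.   ]
tab 2416 112.4 [582.9 163.6] [21.9 44.8] 78.71 [[562.0, 156.0, 108.0], [604.0, 167.0, 114.0]]
rail 18067 90.4 [582.1 199.9] [196.6 104.9] 89.41 [[533.0, 106.0, 86.0], [634.0, 291.0, 92.0]]
cover 20229 84.5 [589.6 200.1] [ 92.1 197.8] 0.48 [[551.0, 103.0, 82.0], [634.0, 296.0, 86.0]]
box 38931 58.4 [582.9 206.2] [258.1 139.2] 89.59 [[539.0, 81.0, 56.0], [651.0, 322.0, 60.0]]
```

View pics/w3.png

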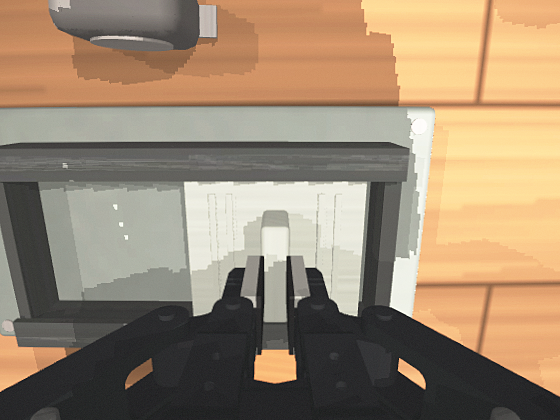

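Pads are on the tab at pixel ≈(275,280), opening 9.5. Slide towards +y.

Call:
apply_moves:
  motion: [0,0.016,0,0,0,0.016,0,0,0,0.016,0,0,0,0.016,0,0,0,0.012,0,0]

```text
clock: 3.42
ee_pos: [582.7, 242.2, 111.7]
orientation: [-3.14, 0.013, 0.003]
contact_force: [4.7, -2.5, -4.4]
opening: 9.2
```

```bash
python3 w.py w4
```

```text
3.425 [582.7 242.2 111.7] [-3.14e+00  1.30e-02  3.00e-03] [ 4.7 -2.5 -4.4] 9.166939201528143
tool y [-0.009 -1.    -0.002] z [-0.002  0.002 -1.   ]
tab 2440 112.3 [583.1 240.5] [45.5 21.1] 10.35 [[562.0, 236.0, 107.0], [605.0, 247.0, 114.0]]
rail 18507 90.5 [581.9 199.3] [197.3 105.3] 89.64 [[532.0, 109.0, 86.0], [634.0, 293.0, 92.0]]
cover 20271 84.5 [589.6 199.5] [197.8  91.5] 89.0 [[550.0, 104.0, 82.0], [634.0, 296.0, 86.0]]
box 37900 58.4 [589.1 207.1] [129.2 259. ] 0.15 [[540.0, 99.0, 56.0], [652.0, 333.0, 60.0]]
```

View pics/w4.png

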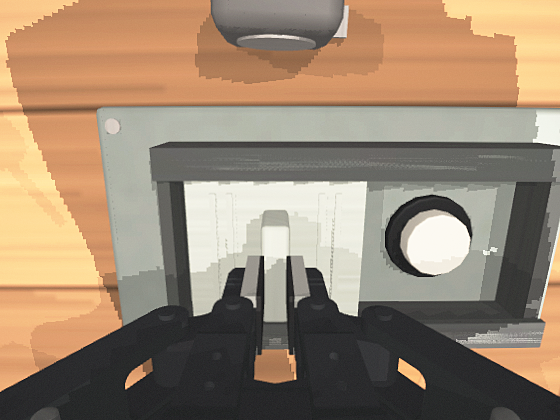

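Cover is open (tab y ≈242) and the button is fully visible at pixel ≈(436,243). Release, lift and locate the button.

Call:
apply_moves:
  motion: [0,0,0,0,0,0,0,0,0,0,0.02,0,0,0,0.04,0,0,0,0,0]
  gripper: -0.4

```text
clock: 4.1
ee_pos: [582.1, 244.6, 174.7]
orientation: [-3.14, 0.011, 0.003]
contact_force: [0.9, -0.2, -0.0]
opening: 25.8
```

```bash
python3 w.py w5; cat > b.py <<'E'
from h import *
s=bot.get_obs(); f=vision.grab_frame("wrist"); P=pts(f,s)
m=(f["range_z"]>0)&(np.linalg.norm(P[...,:2]-[582,157],axis=-1)<35)&(P[...,2]>62)&(P[...,2]<81)&(f["frame"].min(-1)>150)
m=m.astype(np.uint8); n,l,st,c=cv2.connectedComponentsWithStats(m); i=1+np.argmax(st[1:,4]); Q=P[l==i]
print(len(Q),np.median(Q,axis=0),cv2.minEnclosingCircle(Q[:,:2].astype(np.float32)),c[i])
T=Q[Q[:,2]>np.median(Q[:,2])-1.5]; print(cv2.minEnclosingCircle(T[:,:2].astype(np.float32)))
E
python3 b.py
```

```text
4.1 [582.1 244.6 174.7] [-3.14e+00  1.10e-02  3.00e-03] [ 0.9 -0.2 -0. ] 25.813438670431747
tool y [-0.007 -1.    -0.002] z [-0.002  0.002 -1.   ]
tab 1498 112.4 [583.  241.9] [11.9 44.8] 89.52 [[562.0, 236.0, 109.0], [605.0, 248.0, 114.0]]
rail 13240 90.5 [582.4 199.7] [196.8 105.1] 89.33 [[531.0, 106.0, 86.0], [634.0, 294.0, 92.0]]
cover 14144 84.6 [589.5 199.6] [197.3  90.6] 89.57 [[547.0, 104.0, 83.0], [618.0, 296.0, 86.0]]
box 26544 58.5 [583.2 207.1] [259.8 139.6] 89.42 [[526.0, 81.0, 56.0], [652.0, 333.0, 60.0]]
2001 [583.64285218 158.26740588  76.44826944] ((579.8217163085938, 155.4371795654297), 20.00563621520996) [401.67216392 208.67166417]
((582.3732299804688, 157.13589477539062), 16.778217315673828)
```

View pics/w5.png

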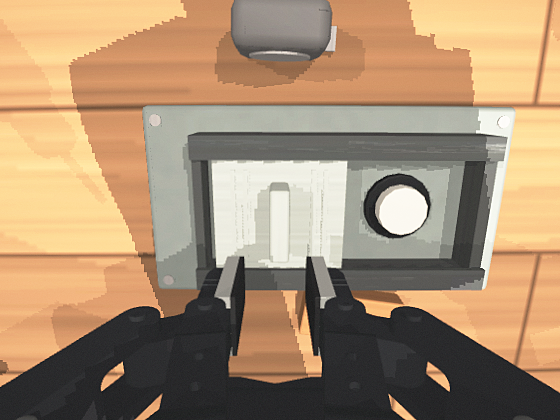

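Cover tab released at 242. Button top is at (582.4, 157.1, 76.4), radius 16.8, as it should be. Shut the fingers and go above it.

Call:
apply_moves:
  motion: [0,-0.03,0,0,0,-0.03,0,0,0,-0.0275,0,0,0,0,-0.03,0,0,0,-0.025,0]
  gripper: -1

```text
clock: 4.82
ee_pos: [578.8, 153.9, 110.0]
orientation: [3.141, -0.011, -0.021]
contact_force: [0.8, -0.7, 0.3]
opening: -0.0
```

Call:
apply_moves:
  motion: [0,0,0,0]

```text
clock: 4.95
ee_pos: [577.5, 153.6, 107.4]
orientation: [3.14, -0.011, -0.028]
contact_force: [-0.2, 1.0, 0.4]
opening: -0.1
```

```bash
python3 w.py w6
```

```text
4.95 [577.5 153.6 107.4] [ 3.14  -0.011 -0.028] [-0.2  1.   0.4] -0.10150533133545282
tool y [-0.007 -1.     0.001] z [-0.018 -0.001 -1.   ]
tab 3797 112.0 [583.6 194.9] [ 45.3 106.5] 0.68 [[562.0, 153.0, 106.0], [605.0, 247.0, 115.0]]
rail 19121 90.4 [582.  198.7] [194.2 105. ] 89.47 [[533.0, 106.0, 86.0], [634.0, 287.0, 92.0]]
cover 21646 84.5 [589.1 199.2] [ 91.8 195.5] 0.05 [[546.0, 104.0, 82.0], [618.0, 285.0, 86.0]]
box 34264 58.4 [587.6 186.2] [219.2 129.1] 89.66 [[540.0, 80.0, 56.0], [651.0, 283.0, 60.0]]
```

View pics/w6.png

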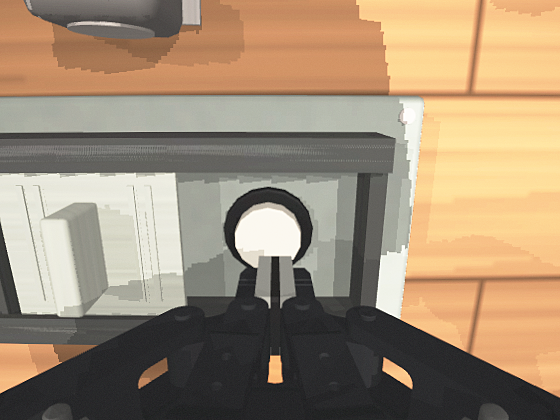

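Fingers are shut over the button but drifted 5 mm in −x and 3.5 mm in −y. Correct, then descend.

Call:
apply_moves:
  motion: [0.005,0.0035,0,0,0,0,0,0]

```text
clock: 5.25
ee_pos: [584.1, 157.9, 110.3]
orientation: [3.141, -0.011, -0.022]
contact_force: [0.4, 0.2, -0.3]
opening: 0.0
```

Call:
apply_moves:
  motion: [0,0,-0.004,0,0,0,-0.002,0]

```text
clock: 5.5
ee_pos: [584.4, 158.2, 104.8]
orientation: [3.141, -0.01, -0.02]
contact_force: [-1.0, 0.4, 0.4]
opening: -0.2
```

Call:
apply_moves:
  motion: [0,0,-0.004,0,0,0,-0.003,0]

```text
clock: 5.75
ee_pos: [584.4, 158.2, 97.5]
orientation: [3.141, -0.01, -0.02]
contact_force: [0.6, 0.5, -0.2]
opening: -0.3
```

Call:
apply_moves:
  motion: [-0.001,0,-0.003,0,0,0,-0.002,0]

```text
clock: 6.0
ee_pos: [583.2, 158.1, 91.9]
orientation: [3.141, -0.01, -0.021]
contact_force: [-0.2, -1.0, 0.1]
opening: -0.1
```

Call:
apply_moves:
  motion: [0,0,-0.002,0,0,0,-0.001,0]

```text
clock: 6.25
ee_pos: [583.2, 158.1, 88.7]
orientation: [3.141, -0.01, -0.021]
contact_force: [-0.8, -0.3, 0.0]
opening: 0.2
```

```bash
python3 w.py w7; python3 b.py;python3 - <<'E'
from h import *
cv2.imwrite("pics/side7.png",cv2.resize(vision.grab_frame("side")["frame"][220:340,140:290],None,fx=5,fy=5))
E
```

```text
6.25 [583.2 158.1  88.7] [ 3.141 -0.01  -0.021] [-0.8 -0.3  0. ] 0.1673967322258137
tool y [-0.006 -1.     0.   ] z [-0.013 -0.    -1.   ]
tab 5547 111.9 [580.9 196.6] [103.5  45.8] 87.35 [[563.0, 147.0, 105.0], [605.0, 247.0, 115.0]]
rail 20784 90.4 [581.7 194.7] [186.6 105.5] 89.5 [[534.0, 105.0, 86.0], [634.0, 280.0, 92.0]]
cover 20963 84.5 [588.4 196.5] [189.9  92.5] 89.67 [[549.0, 103.0, 82.0], [634.0, 281.0, 86.0]]
box 35874 58.4 [594.  182.7] [210.4 116.4] 89.53 [[549.0, 80.0, 56.0], [651.0, 277.0, 60.0]]
2139 [591.25926668 156.33544653  76.25107697] ((582.694580078125, 156.8145294189453), 16.81982421875) [277.33006078 247.18934081]
((582.6458740234375, 156.8018798828125), 16.79493522644043)
```

View pics/w7.png

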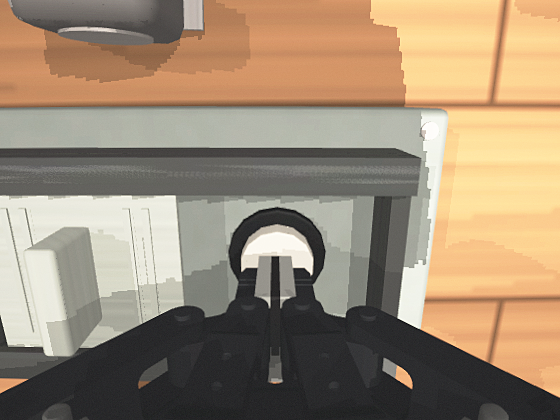

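View pics/side7.png

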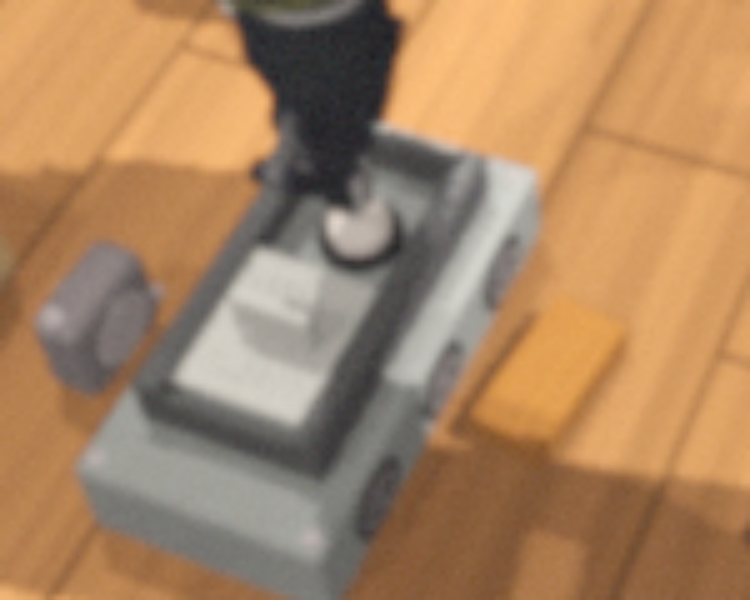

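The button is still out (76.25 mm), with no force at TCP z=88.7, so the real fingertips are higher than I assumed. Measure the tip in the wrist depth.

```bash
python3 - <<'E'
from h import *
s=bot.get_obs(); f=vision.grab_frame("wrist"); P=pts(f,s)
for v in (245,252,258,262,270,285,300,320): print(v,P[v,265].round(1),P[v,287].round(1),f["range_z"][v,265])
E
```

```text
245 [592.4 162.2  76.2] [592.2 152.3  76. ] 165.96808
252 [589.1 162.3  76.5] [589.2 152.3  77. ] 166.58069
258 [594.4 161.7  95.3] [593.9 152.9  94.3] 147.05162
262 [594.3 161.6  98.9] [594.6 153.1  99.6] 143.60654
270 [594.2 161.5 105.8] [594.7 153.3 106.9] 137.03093
285 [594.4 161.2 118. ] [594.9 153.7 119.1] 125.22824
300 [596.2 160.8 131. ] [596.4 154.1 131.5] 112.26599
320 [595.7 160.6 141.1] [596.2 154.5 141.9] 102.754906
```

The pads' lower end shows at about z≈90, so there's roughly 14 mm still to go. I'll continue down in small steps, watching force.

Call:
apply_moves:
  motion: [0,-0.001,-0.003,0,0,0,-0.002,0]

```text
clock: 6.7
ee_pos: [583.3, 157.1, 83.8]
orientation: [3.141, -0.01, -0.02]
contact_force: [-0.7, 0.3, 0.1]
opening: -0.4
```

```bash
python3 b.py;python3 - <<'E'
from h import *
s=bot.get_obs(); print(s["ee_pos"],s["contact_force"]); f=vision.grab_frame("wrist"); P=pts(f,s)
cv2.imwrite("pics/w8.png",cv2.resize(f["frame"][180:320,180:380],None,fx=4,fy=4,interpolation=cv2.INTER_NEAREST))
for v in range(240,275,3): print(v,P[v,265].round(1),P[v,287].round(1))
E
```

```text
1923 [592.55216916 157.06449892  76.18804643] ((582.6582641601562, 156.97764587402344), 16.653024673461914) [274.34425377 249.17680707]
((582.6950073242188, 156.9756622314453), 16.618816375732422)
[583.25363687 157.05522914  83.55036617] [ 0.59272447 -0.14787344 -0.61366547]
240 [597.  160.9  76.8] [596.7 151.4  75.9]
243 [595.2 161.   75.5] [595.7 151.4  76.9]
246 [594.1 161.   76.4] [593.7 151.4  75.5]
249 [593.1 161.   77.4] [592.8 151.4  76.7]
252 [591.4 161.   76.6] [591.  151.4  75.8]
255 [590.1 161.   77. ] [589.9 151.4  76.6]
258 [594.2 160.7  89.5] [594.2 151.9  89.6]
261 [594.4 160.6  92.7] [594.2 151.9  92.5]
264 [594.4 160.5  95.6] [594.2 152.   95.3]
267 [594.9 160.4  99.5] [594.5 152.1  98.6]
270 [594.8 160.4 101.8] [594.4 152.2 101.1]
273 [594.7 160.3 104. ] [594.8 152.3 104.4]
```

View pics/w8.png

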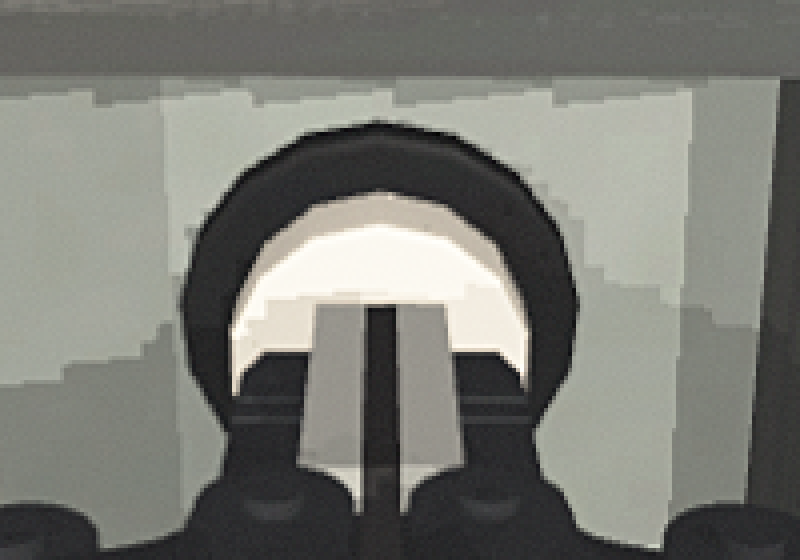

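By depth the pads' tip is ≈4 mm above TCP height, and the button isn't touched. Continue in small steps.

Call:
apply_moves:
  motion: [0,0,-0.003,0,0,0,-0.002,0]

```text
clock: 7.05
ee_pos: [583.3, 157.1, 78.5]
orientation: [3.141, -0.01, -0.02]
contact_force: [-0.2, 0.1, 0.5]
opening: -0.1
```

Call:
apply_moves:
  motion: [0,0,-0.002,0,0,0,-0.001,0]

```text
clock: 7.3
ee_pos: [583.3, 157.1, 75.2]
orientation: [3.141, -0.01, -0.02]
contact_force: [-0.4, 0.2, 1.4]
opening: -0.2
```

```bash
python3 b.py;python3 - <<'E'
from h import *
s=bot.get_obs(); print(s["ee_pos"],s["contact_force"]); f=vision.grab_frame("wrist"); P=pts(f,s)
cv2.imwrite("pics/w9.png",f["frame"])
for v in range(240,275,3): print(v,P[v,265].round(1),P[v,287].round(1))
f=vision.grab_frame("side"); P=pts(f); cv2.imwrite("pics/s9.png",f["frame"])
E
```

```text
1618 [593.91860831 157.12144112  74.98842922] ((583.4915771484375, 157.05914306640625), 16.595380783081055) [274.37824475 252.99320148]
((583.4915771484375, 157.05914306640625), 16.595380783081055)
[583.27612974 157.15927127  75.13037854] [ 0.70518208 -0.174699   -0.31222604]
240 [597.8 161.   70.3] [597.8 151.6  70.6]
243 [598.  160.9  74.4] [597.1 151.7  72.2]
246 [597.3 160.9  75.9] [597.1 151.8  75.4]
249 [595.5 160.9  74.7] [595.8 151.8  75.5]
252 [594.  160.9  74.4] [594.4 151.8  75.6]
255 [593.2 160.9  75.6] [592.7 151.7  74.5]
258 [593.8 160.8  80.1] [594.5 152.   81.7]
261 [594.7 160.7  85. ] [594.3 152.1  84.3]
264 [594.5 160.6  87.5] [594.1 152.1  86.7]
267 [594.3 160.6  89.6] [594.2 152.2  89.6]
270 [594.2 160.5  92. ] [594.1 152.3  92. ]
273 [594.9 160.4  96. ] [594.3 152.4  95. ]
```

View pics/w9.png

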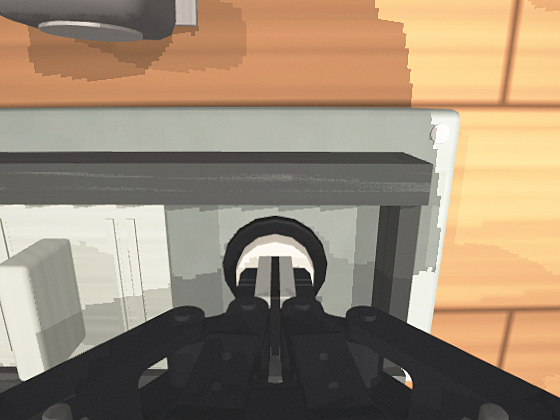

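Contact: the button is at ≈75 (about 1 mm in) with TCP at 75.2, so it needs TCP ≈69–70 for full depth. Press on.

Call:
apply_moves:
  motion: [0,0,-0.002,0,0,0,-0.001,0]

```text
clock: 7.7
ee_pos: [583.4, 157.2, 72.6]
orientation: [-3.141, 0.01, 0.019]
contact_force: [-1.3, -0.2, 2.7]
opening: 0.2
```

Call:
apply_moves:
  motion: [0,0,-0.0015,0]

```text
clock: 7.82
ee_pos: [583.5, 157.2, 71.2]
orientation: [3.142, -0.01, -0.019]
contact_force: [-1.0, -1.7, 2.6]
opening: 0.0
```

Call:
apply_moves:
  motion: [0,0,-0.001,0]

```text
clock: 7.95
ee_pos: [583.5, 157.2, 70.2]
orientation: [3.141, -0.01, -0.019]
contact_force: [-2.4, -0.4, 3.6]
opening: 0.0
```

Call:
apply_moves:
  motion: [0,0,-0.001,0]

```text
clock: 8.07
ee_pos: [583.5, 157.2, 69.5]
orientation: [3.141, -0.01, -0.019]
contact_force: [-5.3, -1.6, 9.7]
opening: 0.0
```

Call:
apply_moves:
  motion: [0,0,-0.001,0]

```text
clock: 8.2
ee_pos: [583.5, 157.2, 69.2]
orientation: [-3.141, 0.01, 0.019]
contact_force: [-6.9, -1.0, 12.7]
opening: 0.5
```

```bash
python3 b.py
```

```text
1260 [593.51993679 156.82340395  69.40632988] ((583.247314453125, 156.90318298339844), 16.745746612548828) [274.71349206 255.77380952]
((583.2445678710938, 157.07566833496094), 16.57701301574707)
```

Bottomed: force up to 12.7 N and button top at 69.4 (from 76.2). Hold about a second.

Call:
apply_moves:
  motion: [0.0005,0,-0.001,0,0.0005,0,-0.001,0,0,0,-0.001,0,0,0,-0.001,0,0,0,-0.001,0]

```text
clock: 8.88
ee_pos: [583.5, 157.2, 69.1]
orientation: [3.141, -0.009, -0.021]
contact_force: [-8.0, -1.9, 14.4]
opening: -0.2
```

Call:
apply_moves:
  motion: [0,0,-0.001,0,0,0,-0.001,0]

```text
clock: 9.12
ee_pos: [583.6, 157.2, 69.1]
orientation: [3.141, -0.009, -0.02]
contact_force: [-8.0, -1.7, 12.3]
opening: 0.3
```

Call:
apply_moves:
  motion: [0,0,0.01,0,0,0,0.03,0,0,0,0.04,0,0,0,0.025,0,0,0,0,0]

```text
clock: 9.75
ee_pos: [583.2, 157.1, 177.0]
orientation: [3.141, -0.009, -0.021]
contact_force: [-0.1, 0.2, -0.9]
opening: -0.1
```

```bash
python3 b.py; python3 w.py w10
```

```text
1850 [583.46410397 156.68416463  76.45087881] ((582.2582397460938, 156.77908325195312), 16.973175048828125) [274.56108108 209.31243243]
((582.2259521484375, 157.0584259033203), 16.7729434967041)
9.8 [582.7 157.  175.7] [ 3.141 -0.009 -0.024] [-0.  -1.  -0.7] 0.0738943874612373
tool y [-0.006 -1.     0.001] z [-0.015 -0.001 -1.   ]
tab 1682 112.0 [582.9 241.3] [44.8 12.7] 0.11 [[562.0, 236.0, 106.0], [605.0, 247.0, 114.0]]
rail 13500 90.4 [582.3 200.2] [196.6 104.8] 89.55 [[532.0, 106.0, 86.0], [634.0, 294.0, 92.0]]
cover 13500 84.5 [589.3 200.3] [196.9  90.7] 89.51 [[546.0, 104.0, 82.0], [618.0, 296.0, 86.0]]
box 26934 58.5 [583.3 206.5] [260.  139.1] 89.68 [[526.0, 80.0, 56.0], [651.0, 333.0, 60.0]]
```

View pics/w10.png

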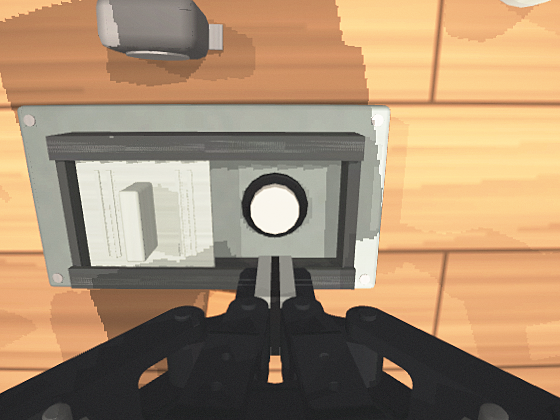

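The button sprang back (76.45) after about a 1.1 s hold. The cover is still open, tab at (583, 241.7). Go back to the tab.

Call:
apply_moves:
  motion: [0,0.02,0,0,0,0.025,0,0,0,0.025,0,0,0,0.01,0,0,0,0,0,0]
  gripper: 0

```text
clock: 10.48
ee_pos: [580.2, 241.9, 168.4]
orientation: [3.138, -0.008, -0.04]
contact_force: [0.6, 0.3, 0.4]
opening: 42.9
```

```bash
python3 w.py w11
```

```text
10.475 [580.2 241.9 168.4] [ 3.138 -0.008 -0.04 ] [0.6 0.3 0.4] 42.8950313128121
tool y [-0.005 -1.     0.004] z [-0.025 -0.003 -1.   ]
tab 1570 112.4 [582.9 242. ] [11.9 45. ] 89.91 [[562.0, 236.0, 109.0], [605.0, 248.0, 114.0]]
rail 14181 90.4 [582.4 199.5] [197. 105.] 89.46 [[531.0, 106.0, 86.0], [634.0, 292.0, 92.0]]
cover 15397 84.6 [589.1 199.7] [197.4  91.3] 89.55 [[546.0, 104.0, 83.0], [618.0, 296.0, 86.0]]
box 27666 58.5 [583.2 207. ] [260.1 138.8] 89.65 [[528.0, 81.0, 56.0], [652.0, 333.0, 60.0]]
```

Call:
apply_moves:
  motion: [0.002,0,-0.02,0,0,0,-0.02,0,0,0,-0.015,0,0,0,-0.003,0,0,0,0,0]

```text
clock: 11.15
ee_pos: [582.2, 238.6, 105.1]
orientation: [3.137, -0.014, -0.043]
contact_force: [1.0, -0.1, -0.5]
opening: 43.1
```

```bash
python3 w.py w12
```

```text
11.15 [582.2 238.6 105.1] [ 3.137 -0.014 -0.043] [ 1.  -0.1 -0.5] 43.050613209394825
tool y [-0.009 -1.     0.005] z [-0.027 -0.004 -1.   ]
tab 3494 112.3 [585.6 236.4] [43.9 59.2] 28.28 [[563.0, 215.0, 108.0], [605.0, 263.0, 115.0]]
rail 20916 90.5 [582.  199.8] [196.9 105.3] 89.66 [[532.0, 109.0, 86.0], [634.0, 293.0, 92.0]]
cover 22462 84.5 [589.  199.8] [197.3  92.8] 88.97 [[547.0, 104.0, 82.0], [634.0, 296.0, 86.0]]
box 38997 58.5 [590.4 207. ] [259.9 126.1] 89.06 [[540.0, 102.0, 56.0], [652.0, 333.0, 60.0]]
```

View pics/w12.png

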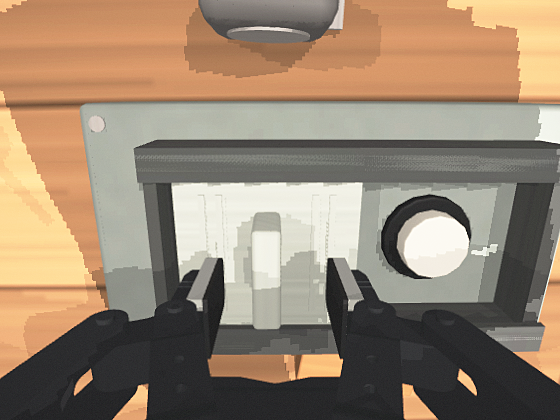

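The tab at ≈(266,270) stands between the pads, about 3 mm off centre. Centre, lower a bit, and close.

Call:
apply_moves:
  motion: [0,0.0035,-0.004,0,0,0,0,0,0,0,0,0,0,0,0,0,0,0,0,0]
  gripper: -1

```text
clock: 11.82
ee_pos: [582.5, 242.3, 101.8]
orientation: [3.137, -0.014, -0.041]
contact_force: [-0.2, -0.4, -1.6]
opening: 11.1
```

Call:
apply_moves:
  motion: [0,-0.012,0,0,0,-0.016,0,0,0,-0.016,0,0,0,-0.015,0,0,0,-0.012,0,0]

```text
clock: 12.45
ee_pos: [581.8, 166.9, 101.8]
orientation: [3.138, -0.013, -0.043]
contact_force: [-1.0, 2.3, -3.3]
opening: 11.0
```

Call:
apply_moves:
  motion: [0,-0.004,0,0]

```text
clock: 12.58
ee_pos: [581.8, 161.8, 101.8]
orientation: [3.138, -0.015, -0.043]
contact_force: [-0.9, 2.2, -2.8]
opening: 10.8
```

Call:
apply_moves:
  motion: [0,-0.003,0,0]

```text
clock: 12.7
ee_pos: [581.8, 158.6, 101.8]
orientation: [3.138, -0.015, -0.043]
contact_force: [-2.6, 1.3, -3.0]
opening: 10.9
```

Call:
apply_moves:
  motion: [0,-0.002,0,0]

```text
clock: 12.82
ee_pos: [581.7, 157.1, 101.8]
orientation: [3.139, -0.015, -0.043]
contact_force: [-1.4, 14.3, -4.5]
opening: 10.9
```

Call:
apply_moves:
  motion: [0,-0.002,0,0]

```text
clock: 12.95
ee_pos: [581.8, 156.9, 101.8]
orientation: [-3.141, 0.014, 0.042]
contact_force: [-0.5, 20.5, -4.7]
opening: 11.2
```

The shut stop is reached at y=157 (20 N). Release, lift, and look.

Call:
apply_moves:
  motion: [0,0,0,0,0,0,0,0,0,0,0,0,0,0,0.02,0,0,0,0.04,0]
  gripper: -0.3

```text
clock: 13.58
ee_pos: [581.4, 156.5, 161.2]
orientation: [3.14, -0.012, -0.046]
contact_force: [-0.2, -0.2, -0.1]
opening: 29.8
```

Call:
apply_moves:
  motion: [0,0,0.04,0,0,0,0.03,0,0,0,0,0]

```text
clock: 13.95
ee_pos: [582.3, 156.1, 236.9]
orientation: [3.14, -0.013, -0.037]
contact_force: [-0.4, -0.8, 0.3]
opening: 29.9
```

```bash
python3 w.py w13; python3 - <<'E'
from h import *
for n in ("scene","side"):
  f=vision.grab_frame(n); cv2.imwrite(f"pics/{n}13.png",f["frame"])
E
```

```text
13.95 [582.3 156.1 236.9] [ 3.14  -0.013 -0.037] [-0.4 -0.8  0.3] 29.932654575172826
tool y [-0.008 -1.     0.001] z [-0.024 -0.001 -1.   ]
tab 935 112.4 [582.1 157.4] [11.5 44.8] 89.76 [[561.0, 152.0, 109.0], [604.0, 163.0, 114.0]]
rail 9850 90.4 [582.1 200.2] [196.5 104.8] 89.44 [[531.0, 106.0, 86.0], [634.0, 294.0, 92.0]]
cover 9470 84.6 [589.1 200.2] [196.8  90.7] 89.44 [[545.0, 104.0, 83.0], [617.0, 296.0, 86.0]]
box 21491 58.4 [582.8 206.9] [259.9 138.9] 89.48 [[516.0, 80.0, 56.0], [651.0, 332.0, 60.0]]
```

View pics/w13.png

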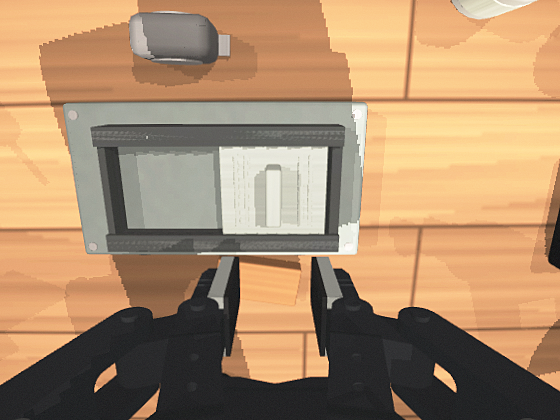

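View pics/scene13.png

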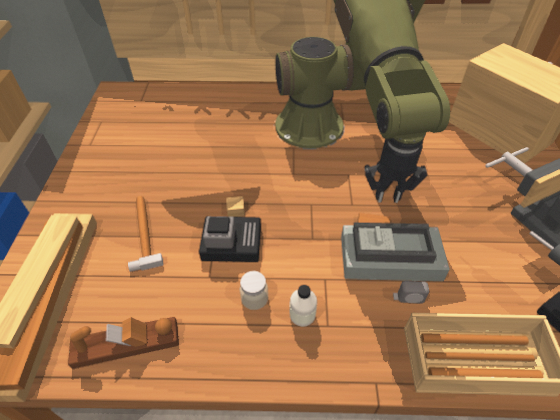

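The cover now lies against its shut stop (wrist pixel ≈(328,190), no gap). The tab is at y=157.4, exactly 85 mm from the open position, and the arm is clear. In the scene picture the other things are where they were.

```bash
python3 -c "
from station import ticket; print(ticket.hand_in())"
```

```text
the job is handed in; nothing more can be done
None
```

The safety test is done and handed in, at about 14 s of the 56 s allowed. I slid the cover fully open, pressed the button all the way in for about 1.1 s, let it go, and slid the cover fully shut.

- **Button:** it bottomed at about 12–14 N. Its top measured 69.4 mm when pressed and 76.4 mm after release, so it sprang back fully.
- **Cover:** I pushed it to the shut stop with about 20 N. The tab ended at y = 157.4 mm, 85 mm from its open position, with no gap at the stop in the last wrist picture.
- **Rest of the bench:** the arm is clear with no contact force. In the last scene picture the other items look to be where they started. I compared the pictures by eye and did not measure positions.

Two readings disagreed with the description:
- **Fingertips:** with the gripper shut, they touched the button at about TCP height instead of 22 mm ahead of it, so I lowered the press in small steps, watching force and depth.
- **Tab thickness:** the gripper opening read 9–11 mm on the 12 mm tab, but it held both times.

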